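# Hang the holder plate on the free screw of the sloping stand

## Robot

A 6-joint arm with a two-finger parallel gripper is mounted at the origin on the work surface. World frame = base frame: x ahead of the robot, y to its left, z up, the work surface at z = 0. Lengths are in m, angles in rad, forces in N, time in s.
With the tool pointing down it reaches from about 0.3 to 0.875 m from the base axis. Payload 6.4 kg.
Tool frame: the origin (TCP) lies on the centre line of the jaws, within the pads' length; the fingertips stand 25 mm ahead of it and the grasp point (between the pads) lies 6 mm ahead of it (ctrl.tips_ahead is the z of the fingertips in the tool frame, in m); z points along the fingers, x is the direction in which the jaws open and shut, and the axes are right-handed (so a half turn about z gives the same grasp; the last joint's range is limited). The gripper opens to 85 mm and grips with 20 to 120 N. Pads are 22 mm wide; open, the fingers measure 114 mm over their backs; the gripper's body (76 mm by 85 mm) begins 54 mm behind the grasp point. The pads swing forward as they close: fully open they stand 13 mm farther back than shut.
Start: joints at [-1.326, 0.181, 1.607, -0, 1.354, -0.206], TCP at [0.251, -0.518, 0.256] pointing down, gripper open.
Joint ranges: [-2.99, 2.99], [-0.89, 2.07], [0.3, 2.58], [-1.14, 4.28], [0, 2.63], [-3.12, 3.12]. Speed limits (rad/s): [2.57, 2.57, 3.01, 3.14, 3.14, 3.14].

## Interface

Orientations are given as a unit quaternion [w, x, y, z].
In Python, from bench import ctrl gives the robot as it stands.
- The arm moves only by the shell command python3 -m pendant 'ROWS'. ROWS is JSON, a list that holds one entry, the list of rows, each a list of 7 numbers: the shift along the tool's x, y, z in m, then the turn, a rotation vector about the tool's x, y, z in rad, then the closure, from -1 (fully open) to 1 (shut). A call has 1 to 10 rows; each row shifts and turns the commanded pose from where the row before left it, along the tool's axes as they then stand; what a row does not reach is not made up. A row lasts 1/10 s, in which the tool goes at most 50 mm and 8.59 degrees, less where a joint would pass 70% of its speed; a pose out of reach is approached as far as the arm can. A call with a gripper value outside its range is refused whole. The fingers move at their own pace and stop on an object; the grip force is fixed at half the most. Time passes only in rows, so rows that do not move let the fingers close. It gives the time, the measured TCP pose, the force and the opening at its end, in the units of the state.
- ctrl.get_obs(): the state, without advancing time (a new reading comes with each control period).
- ctrl.camera(name): name is "scene" or "top"; returns (picture, depth): 420x560x3 uint8, red, green, blue; 420x560 float32, m along the optical axis (not along the pixel's ray), 0 where there is no reading.
- ctrl.calibration(name): a dict with "fov_y" (degrees; the focal length in pixels is half the picture's height over the tangent of half this angle, whatever the lens; pixels are square), "cx", "cy" (the principal point, pixels), "camera_from_world" (4x4, takes a point from world to camera coordinates). Camera axes: x right, y down, z forward; pixel columns grow to the right and rows downward; lengths in m; the calibration is good to about 2 mm. A picture is of the moment at which its call begins. calibration takes no time and is no camera call.
- ctrl.hand_in(): hands the job in, once; it reports no verdict.
The state is a dict: "time_s": time; "q": joint angles; "dq": joint speeds; "joint_efforts": joint torques, N m; "eef_pos": TCP position; "eef_rot": TCP orientation; "wrist_force": force on the tool from outside, world axes, zero at the start; "torque": the same for the moment, N m; "opening": opening from 0.0 (shut) to 1.0 (fully open).
Only numpy, scipy, OpenCV 4.12 (cv2) and the standard library are available. Lean on these libraries where they do the work, as an engineer would, in place of code of your own. Each camera call takes 0.05 s, during which the arm holds its last target.

## Task

Pick up the loose aluminium holder plate by its grip bar and hang it on the free screw of the white sloping stand, bar outward and foot ledge at the bottom: pass the wide end of its keyhole over the screw head until the plate lies flat on the face, then slide it straight down the slope until the screw is fully home at the top end of the narrow slot, and let go. One of the two places already carries a plate; the screw of the free place can be clamped some millimetres left or right of its window's middle, so feel for it. Leave the other things on the bench where they are.

Things in the scene. Friction and masses are not known exactly. Their poses are not given: they have to be found in the camera images.
- holder: The loose holder: aluminium plate 140 x 90 x 5 mm, about 0.3 kg, lying on its back at the start. Origin: middle of the back face; x along the length towards the end that goes uppermost, y across, z out of the front. A foot ledge crosses the front at x = -60 to -70 mm, up to z = 23 mm. It is home when its origin is 50 mm straight down the slope from the screw's axis.
- hole (a point): Centre of the keyhole's wide hole (eight-sided, 24 mm across), on the holder's back face, 25 mm from the holder's origin along x; axes as the holder. From it a slot 12 mm wide runs along +x to its closed end, at x = 54 mm from the holder's origin.
- bar (a point): Middle of the outer edge of the holder's grip bar, at x = -25, z = 50 mm from its origin; axes as the holder. The grey bar stands square on the plate's front, 12 mm thick along x (the way to grip it), 60 mm long along y, from z = 5 to 50 mm.
- stand: White rigid fixed stand, its flat face 290 mm wide and 215 mm long, sloping 35 degrees from level, rising towards the stand's +x. Origin: under its middle, z up. Each of its two places has a rigid fixed screw square to the face: 8 mm shank, round head 18 mm across and 5 mm thick, the head's underside 10 mm and top 15 mm above the face.
- seat_left: Left (stand's +y) hanging place, 66 mm from the stand's middle. Origin: on the face, middle of a dark cross window 26 mm wide; x straight up the slope, y level to the left, z square out of the face. Its screw is at x = 0, y anywhere from -9 to +9 mm, unmeasured: feel or look for it. From here the face goes on 65 mm up and 150 mm down the slope.
- seat_right: Right (stand's -y) hanging place, 66 mm from the stand's middle. Origin: on the face, middle of a dark cross window 26 mm wide; x straight up the slope, y level to the left, z square out of the face. Its screw is at x = 0, y anywhere from -9 to +9 mm, unmeasured: feel or look for it. From here the face goes on 65 mm up and 150 mm down the slope.
- hung: A second plate of the same shape, already hung and screwed tight (it cannot move) at one of the two places. Origin: where its screw meets the face; its axes are level (z up, x level, uphill). Use it to tell which place is taken; it reaches 45 mm to either side, about 50 mm off the face.
- beaker: Bystander, to be left alone: open glass beaker, 68 mm across, 90 mm high. Origin at the middle of its underside.
- dish: Bystander, to be left alone: flat round glass dish, 90 mm across, 16 mm high. Origin at the middle of its underside.
- bottle: Bystander, to be left alone: amber glass bottle, 64 mm across, 130 mm high. Origin at the middle of its underside.
- timer: Bystander, to be left alone: small box-shaped bench timer, 50 x 70 x 30 mm. Origin at the middle of its underside.
- jar: Bystander, to be left alone: white plastic jar, 56 mm across, 75 mm high. Origin at the middle of its underside.
- screwdriver: Bystander, to be left alone: screwdriver with a black handle, lying flat, 180 mm long, along its own x axis, handle to -x. Origin at the middle of its underside.

How it is judged:
On the way, in this order (a step that is already met when the one before it is completed fails the run):
1. the holder is lifted clear of the table (height (world z) of holder above 0.06 m), for 0.1 s.
2. the screw head has passed through the wide hole: the plate lies flat on the face of the stand, not yet slid down (((x of holder in the frame of seat_left between -0.036 and -0.015 m and y of holder in the frame of seat_left between -0.022 and 0.022 m and z of hole in the frame of seat_left between -0.003 and 0.006 m and angle between the z axis of holder and the z axis of seat_left, either way round below 0.12 rad and angle between the x axis of holder and the x axis of seat_left, either way round below 0.14 rad) or (x of holder in the frame of seat_right between -0.036 and -0.015 m and y of holder in the frame of seat_right between -0.022 and 0.022 m and z of hole in the frame of seat_right between -0.003 and 0.006 m and angle between the z axis of holder and the z axis of seat_right, either way round below 0.12 rad and angle between the x axis of holder and the x axis of seat_right, either way round below 0.14 rad))), for 0.05 s.
At the end, for the whole second after the job is handed in: The holder hangs released and at rest at the free place: flat on the face (hole within 4 mm, 0.08 rad), straight up the slope within 0.14 rad, within 22 mm of the window sideways, and slid home: its origin 46 to 56 mm down the slope from the window (((x of holder in the frame of seat_left between -0.056 and -0.046 m and y of holder in the frame of seat_left between -0.022 and 0.022 m and z of hole in the frame of seat_left between -0.003 and 0.004 m and angle between the z axis of holder and the z axis of seat_left, either way round below 0.08 rad and angle between the x axis of holder and the x axis of seat_left, either way round below 0.14 rad) or (x of holder in the frame of seat_right between -0.056 and -0.046 m and y of holder in the frame of seat_right between -0.022 and 0.022 m and z of hole in the frame of seat_right between -0.003 and 0.004 m and angle between the z axis of holder and the z axis of seat_right, either way round below 0.08 rad and angle between the x axis of holder and the x axis of seat_right, either way round below 0.14 rad)) and linear speed of holder below 0.01 m/s and angular speed of holder below 0.1 rad/s); the robot touches nothing.
It fails at once if one of the bystanders was moved more than 30 mm (distance of any of beaker, dish, bottle, timer, jar, screwdriver from where it was at the start of the episode above 0.03 m).
It also fails if it takes over 61 s, if anything falls off the work surface, if the arm or the gripper's body presses on something with over 40 N, if the wrist force passes 120 N, or if a joint passes its speed limit or range.

## Working session

There is one attempt and no reset: what is moved stays moved. The work goes in short steps, Python scripts to look and compute and a shell command to move; the robot and the scene stay as the last step left them, time stands still between calls to the robot, and variables do not carry over. Pictures are saved under pics/ and viewed, and the job is handed in when it is done.

```bash
ls; mkdir -p pics; cat > h.py <<'E'
import numpy as np, cv2
from bench import ctrl
def snap(n,tag):
    im,d=ctrl.camera(n); cv2.imwrite(f'pics/{tag}.png',cv2.cvtColor(im,cv2.COLOR_RGB2BGR)); np.savez(f'{tag}.npz',im=im,d=d); return im,d
def cal(n):
    c=ctrl.calibration(n); f=210/np.tan(np.radians(c['fov_y'])/2); return f,c['cx'],c['cy'],np.array(c['camera_from_world'])
def cloud(n,d):
    f,cx,cy,T=cal(n); v,u=np.mgrid[0:420,0:560]; P=np.stack([(u-cx)/f*d,(v-cy)/f*d,d,np.ones_like(d)],-1)
    return (P@np.linalg.inv(T).T)[...,:3]
def ray(n,u,v,p0,nrm):
    f,cx,cy,T=cal(n); Ti=np.linalg.inv(T); o=Ti[:3,3]; r=Ti[:3,:3]@np.array([(u-cx)/f,(v-cy)/f,1.]); p0=np.array(p0,float);nrm=np.array(nrm,float)
    return o+r*((p0-o)@nrm)/(r@nrm)
def proj(n,P):
    f,cx,cy,T=cal(n); p=T[:3,:3]@np.array(P,float)+T[:3,3]; return f*p[0]/p[2]+cx,f*p[1]/p[2]+cy
E
python3 - <<'E'
from h import *
for n in('scene','top'):
    snap(n,n+'0'); print(n,ctrl.calibration(n))
print(ctrl.get_obs())
E
```

```text
pics
scene {'fov_y': 47.003839005393544, 'cx': 281.4397805173612, 'cy': 197.83200189443272, 'camera_from_world': array([[-0.88367101,  0.46767753,  0.0200817 ,  0.48935597],
       [ 0.25462834,  0.51622955, -0.81772334, -0.07947348],
       [-0.3927976 , -0.71748504, -0.57526104,  1.64837189],
       [ 0.        ,  0.        ,  0.        ,  1.        ]])}
top {'fov_y': 42.093744309481586, 'cx': 282.4267030870985, 'cy': 209.81129242946378, 'camera_from_world': array([[-0.02159258, -0.99966166, -0.01450261,  0.04153254],
       [-0.98898714,  0.02348195, -0.14612674,  0.56268504],
       [ 0.14641785,  0.01118765, -0.98915957,  1.60783495],
       [ 0.        ,  0.        ,  0.        ,  1.        ]])}
{'time_s': 0.1, 'q': array([-1.32627747e+00,  1.81455413e-01,  1.60790400e+00,  2.41684287e-06,
        1.35380602e+00, -2.06302610e-01]), 'dq': array([ 1.29801193e-03, -1.39841395e-03, -2.68466064e-03, -4.54597505e-05,
        9.57837402e-04,  2.18113593e-04]), 'joint_efforts': array([ 9.04454937e-04, -4.45875120e+01, -3.52235270e+01, -2.94288975e-04,
        4.14193841e-03,  3.90625388e-06]), 'eef_pos': array([ 0.25043253, -0.51709159,  0.25548252]), 'eef_rot': array([-5.46186324e-04,  8.47261387e-01, -5.31175605e-01, -5.65767352e-04]), 'wrist_force': array([-0.51308197,  0.15860908,  0.29918191]), 'torque': array([-0.04952272,  0.0130517 ,  0.01132494]), 'opening': 1.0025801870081477}
```

View pics/scene0.png

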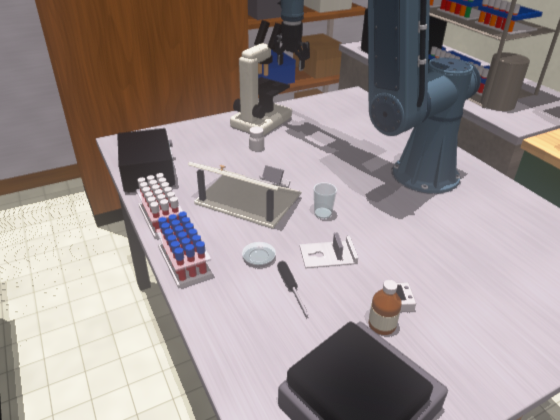

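View pics/top0.png

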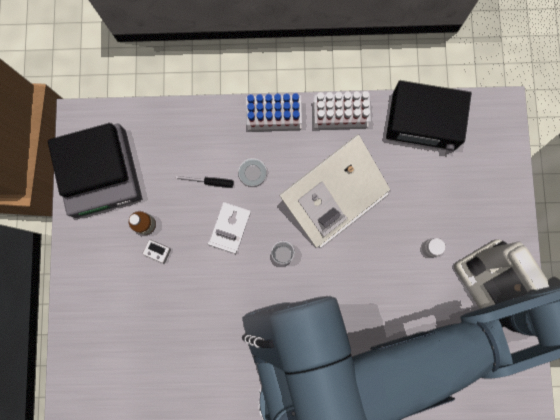

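The top view shows the loose holder near (230,228), the stand near (335,190) with the hung plate near (322,207), and the free screw near (349,169). The dish is at (252,172), the beaker at (283,254) and the screwdriver at (208,181). Next I'll enlarge these areas and measure them.

```bash
python3 - <<'E'
from h import *
for n,(a,b,c,e) in {'top':(120,260,190,400),'scene':(120,300,160,400)}.items():
    z=np.load(n+'0.npz'); im=z['im'][a:b,c:e]
    cv2.imwrite(f'pics/{n}0z.png',cv2.cvtColor(cv2.resize(im,None,fx=3.3,fy=3.3,interpolation=cv2.INTER_CUBIC),cv2.COLOR_RGB2BGR))
    C=cloud(n,z['d'])
    if n=='top':
        for u,v in [(349,169),(340,190),(300,205),(370,190),(358,140),(285,200),(320,243),(385,185),(322,207),(330,215),(230,210),(225,236),(240,245),(230,228),(252,172),(283,254)]: print(u,v,C[v,u].round(4),z['d'][v,u])
E
```

```text
349 169 [ 0.667  -0.168   0.1202] 1.5847312
340 190 [ 0.6137 -0.1438  0.0768] 1.6200882
300 205 [ 0.5668 -0.0233  0.1065] 1.5851762
370 190 [ 0.6166 -0.2369  0.0488] 1.6472162
358 140 [ 0.7482 -0.1953  0.1379] 1.5788116
285 200 [0.5787 0.0198 0.1296] 1.5645871
320 243 [ 0.4615 -0.0822  0.0286] 1.6462003
385 185 [ 0.6315 -0.2835  0.0451] 1.6525143
322 207 [ 0.5629 -0.0884  0.0837] 1.6064734
330 215 [ 0.536  -0.1096  0.1025] 1.5836924
230 210 [ 0.573   0.192  -0.0008] 1.6946965
225 236 [0.4898 0.2051 0.0244] 1.6577152
240 245 [ 0.4635  0.162  -0.0005] 1.6779641
230 228 [0.5158 0.1915 0.008 ] 1.6776272
252 172 [0.6901 0.1215 0.0069] 1.7034
283 254 [0.4327 0.0304 0.0024] 1.6691724
```

View pics/top0z.png

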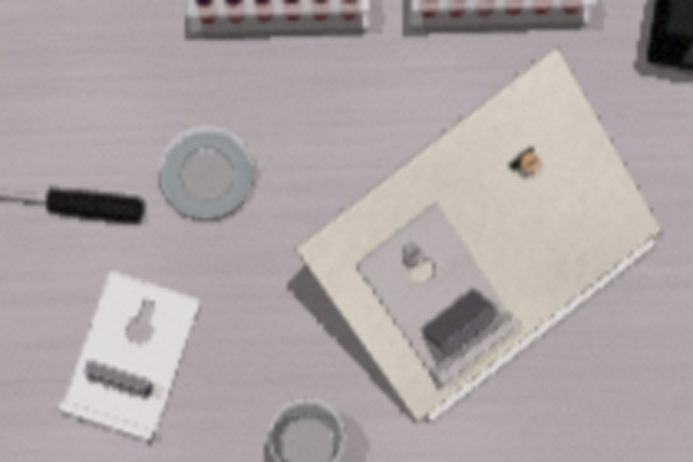

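View pics/scene0z.png

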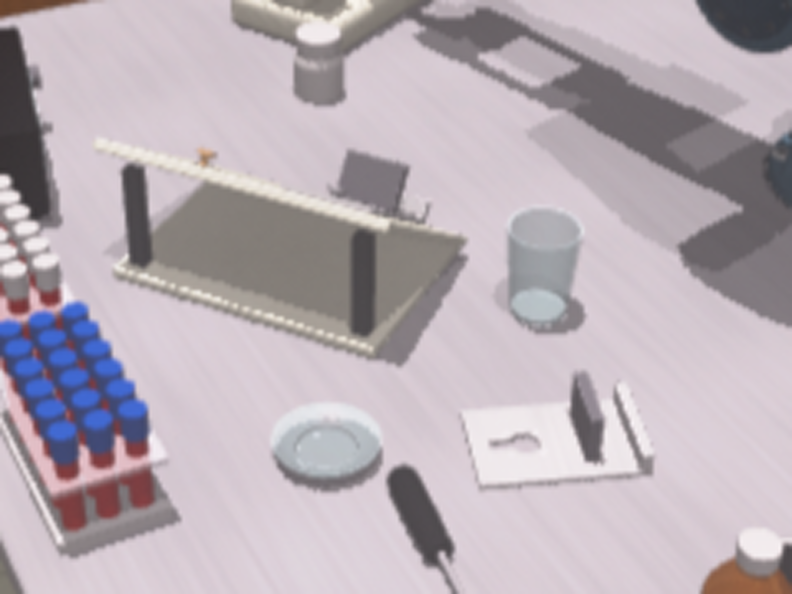

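```bash
cat > m.py <<'E'
from h import *
z=np.load('top0.npz'); im=z['im'].astype(int); d=z['d']; C=cloud('top',d)
# depth sanity on table
print('table z', np.median(C[270:290,150:250,2]), C[270:290,150:250,2].std())
# face: yellowish-white
m=((im[...,0]-im[...,2])>8)&(im.min(-1)>120); mm=np.zeros_like(m); mm[130:255,275:395]=1; m&=mm
m=cv2.erode(m.astype(np.uint8),np.ones((3,3)))>0
P=C[m]; 
for i in range(4):
    c=P.mean(0); n=np.linalg.svd(P-c,full_matrices=False)[2][2]; n*=np.sign(n[2]); r=(P-c)@n; P=P[abs(r)<max(.003,1.5*r.std())]
print('face n',n,'tilt',np.degrees(np.arccos(n[2])),'c',c,'rms',r.std(),len(P))
u=-n[:2]/np.linalg.norm(n[:2]); print('uphill yaw',np.degrees(np.arctan2(u[1],u[0])))
# holder
h=(im.min(-1)>195); b=np.zeros_like(h); b[195:260,200:255]=1; h&=b
cs,_=cv2.findContours(h.astype(np.uint8),cv2.RETR_EXTERNAL,cv2.CHAIN_APPROX_NONE); k=max(cs,key=cv2.contourArea)
print('rect',cv2.minAreaRect(k), cv2.boxPoints(cv2.minAreaRect(k)))
for p in cv2.boxPoints(cv2.minAreaRect(k)): print(p, ray('top',p[0],p[1],(0,0,.005),(0,0,1)).round(4))
# bar
q=(im.max(-1)<120)&b.astype(bool)
cs,_=cv2.findContours(q.astype(np.uint8),cv2.RETR_EXTERNAL,cv2.CHAIN_APPROX_NONE); k=max(cs,key=cv2.contourArea)
print('bar',cv2.minAreaRect(k))
for p in cv2.boxPoints(cv2.minAreaRect(k)): print(p, ray('top',p[0],p[1],(0,0,.05),(0,0,1)).round(4))
E
python3 m.py
python3 - <<'E'
from h import *
z=np.load('top0.npz'); im=z['im']
for nm,(a,b,c,e),s in[('scr',(155,185,330,370),16),('hol',(198,258,200,256),10)]:
    cv2.imwrite(f'pics/{nm}.png',cv2.cvtColor(cv2.resize(im[a:b,c:e],None,fx=s,fy=s,interpolation=cv2.INTER_NEAREST),cv2.COLOR_RGB2BGR))
E
```

```text
table z 0.0004006861702995357 0.09887831037547286
face n [-0.46017401 -0.34388945  0.81852301] tilt 35.0627860114304 c [ 0.62926408 -0.14103997  0.09456842] rms 0.0018792312585861493 2671
uphill yaw 36.77087503198769
rect ((228.7000274658203, 226.90000915527344), (29.725406646728516, 44.27188491821289), 18.43494987487793) [[207.60004 243.20001]
 [221.60004 201.20001]
 [249.80002 210.6    ]
 [235.80002 252.6    ]]
[207.60004 243.20001] [0.4708 0.261  0.005 ]
[221.60004 201.20001] [0.6004 0.2173 0.005 ]
[249.80002 210.6    ] [0.5688 0.1301 0.005 ]
[235.80002 252.6    ] [0.44   0.1746 0.005 ]
bar ((225.9698028564453, 236.17117309570312), (18.768814086914062, 3.4757065773010254), 10.007980346679688)
[216.42618 236.25171] [0.487  0.2278 0.05  ]
[217.03021 232.82889] [0.4973 0.2259 0.05  ]
[235.51343 236.09064] [0.4862 0.1706 0.05  ]
[234.9094  239.51346] [0.476  0.1725 0.05  ]
```

View pics/scr.png

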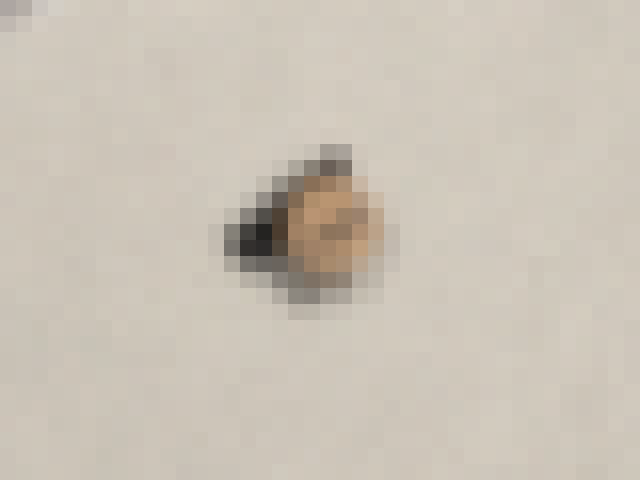

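View pics/hol.png

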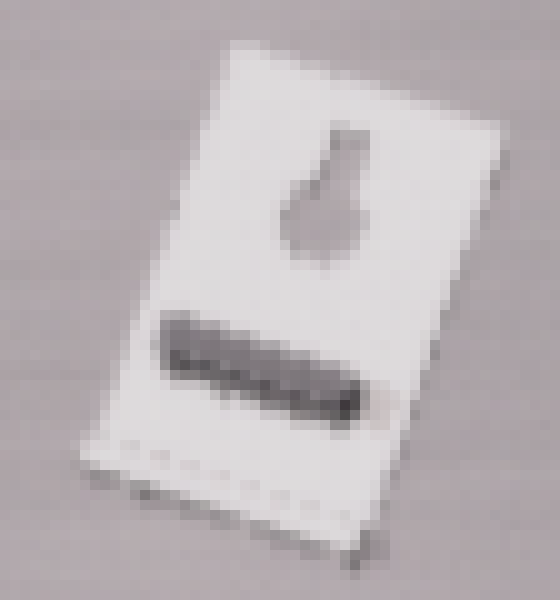

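```bash
cat > m2.py <<'E'
from h import *
from scipy.spatial.transform import Rotation as R
z=np.load('top0.npz'); im=z['im'].astype(int)
n=np.array([-0.46017401,-0.34388945,0.81852301]); c=np.array([0.62926408,-0.14103997,0.09456842])
yaw=np.arctan2(-n[1],-n[0])
def tri(pt,ps):
    A=[];b=[]
    for nm,(u,v) in(('top',pt),('scene',ps)):
        f,cx,cy,T=cal(nm)
        for a,k,i in((u,cx,0),(v,cy,1)):
            r=(a-k)/f*T[2]-T[i]; A.append(r[:3]); b.append(-r[3])
    x=np.linalg.lstsq(np.array(A),np.array(b),rcond=None)[0]; return x,np.array(A)@x-b
# screw head orange blobs
def orange(nm,box,th=35):
    q=np.load(nm+'0.npz')['im'].astype(int); a,b,cc,e=box; w=np.clip((q[...,0]-q[...,2])[a:b,cc:e]-th,0,None); v,u=np.mgrid[a:b,cc:e]; return (w*u).sum()/w.sum(),(w*v).sum()/w.sum(),(w>0).sum()
t=orange('top',(160,178,340,360)); s=orange('scene',(160,175,215,232)); print(t,s)
print('head top by plane',ray('top',t[0],t[1],c+n*.015,n)); 
x,res=tri(t[:2],s[:2]); print('tri',x,res,'height over face',(x-c)@n)
# holder edges
g=im.min(-1)
def edge(p,q,k=25):
    pts=[]
    p=np.array(p,float);q=np.array(q,float);dv=(q-p)/np.linalg.norm(q-p);nv=np.array([-dv[1],dv[0]])
    for t in np.linspace(.08,.92,k):
        o=p+(q-p)*t; ss=np.arange(-4,4.01,.25); L=o+ss[:,None]*nv
        pr=cv2.remap(g.astype(np.float32),L[:,0].astype(np.float32)[None],L[:,1].astype(np.float32)[None],cv2.INTER_LINEAR)[0]
        gr=abs(np.gradient(pr)); pts.append(o+nv*(gr*ss).sum()/gr.sum())
    W=np.array([ray('top',a,b,(0,0,.005),(0,0,1))[:2] for a,b in pts]); m=W.mean(0); dd=np.linalg.svd(W-m)[2][0]; return m,dd,np.degrees(np.arctan2(dd[1],dd[0]))
print('left',edge((223.3,202.5),(210.5,238.5)));print('right',edge((250,211.5),(237.5,247)));print('top',edge((223.8,202.5),(250,211)))
E
python3 m2.py
```

```text
(np.float64(350.1518987341772), np.float64(168.49525316455697), np.int64(31)) (np.float64(221.556270096463), np.float64(166.7073954983923), np.int64(18))
head top by plane [ 0.66803672 -0.17117182  0.12203269]
tri [ 0.66867708 -0.17149642  0.11657376] [ 0.00029146 -0.00057238  0.00062417  0.00014748] height over face 0.01034869027411401
left (array([0.54056626, 0.2324749 ]), array([-0.95720154,  0.2894222 ]), np.float64(163.17663272624924))
right (array([0.51156929, 0.15007765]), array([-0.93626165,  0.35130346]), np.float64(159.43293886940253))
top (array([0.58269482, 0.16966738]), array([-0.32696244, -0.94503733]), np.float64(-109.08451116086209))
```

```bash
cat > go.py <<'E'
from h import *
from scipy.spatial.transform import Rotation as R
def cur():
    o=ctrl.get_obs(); q=o['eef_rot']; return np.array(o['eef_pos']),R.from_quat([q[1],q[2],q[3],q[0]]),o
def delta(p,Rm):
    c,r,o=cur(); print('t',round(o['time_s'],2),'pos',c.round(4),'F',o['wrist_force'].round(1),'open',round(o['opening'],3),'q',o['q'].round(2))
    print('shift(now axes)',(r.inv().apply(np.array(p)-c)*1000).round(1),'mm; rotvec',(r.inv()*Rm).as_rotvec().round(4))
def frame(x,z):
    x=np.array(x,float);z=np.array(z,float);z/=np.linalg.norm(z);x-=z*(x@z);x/=np.linalg.norm(x);return R.from_matrix(np.stack([x,np.cross(z,x),z],1))
GR=frame((.9455,-.3256,0),(0,0,-1)); GP=np.array([.4925,.202,.048])
E
python3 -c "
from go import *
delta(GP+[0,0,.152],GR)"
```

```text
t 0.1 pos [ 0.2504 -0.5171  0.2555] F [-0.5  0.2  0.3] open 1.003 q [-1.33  0.18  1.61  0.    1.35 -0.21]
shift(now axes) [-541.7 -531.2   56.5] mm; rotvec [-0.0009  0.0013 -0.7883]
```

```bash
python3 -m pendant '[[[-0.02,-0.02,0,0,0,0,-1],[-0.03,-0.03,0,0,0,0,-1],[-0.03,-0.03,0,0,0,0,-1],[-0.03,-0.03,0,0,0,0,-1],[-0.03,-0.03,0,0,0,0,-1],[-0.03,-0.03,0,0,0,0,-1],[-0.03,-0.03,0,0,0,0,-1],[-0.03,-0.03,0,0,0,0,-1],[-0.03,-0.03,0,0,0,0,-1],[-0.03,-0.03,0,0,0,0,-1]]]'
python3 -m pendant '[[[-0.03,-0.03,0,0,0,0,-1],[-0.03,-0.03,0,0,0,0,-1],[-0.03,-0.03,0,0,0,0,-1],[-0.03,-0.03,0,0,0,0,-1],[-0.03,-0.03,0,0,0,0,-1],[-0.03,-0.03,0,0,0,0,-1],[-0.03,-0.03,0,0,0,0,-1],[-0.03,-0.03,0,0,0,0,-1],[-0.01,-0.01,0,0,0,-0.1,-1],[0,0,0,0,0,-0.14,-1]]]'
python3 -m pendant '[[[0,0,0,0,0,-0.14,-1],[0,0,0,0,0,-0.14,-1],[0,0,0,0,0,-0.14,-1],[0,0,0,0,0,-0.13,-1],[0,0,0,0,0,0,-1]]]'
python3 -c "
from go import *
delta(GP+[0,0,.072],GR)"
```

```text
time_s: 1.1
eef_pos: [0.3852, -0.1284, 0.2562]
eef_rot: [-0.0, 0.847, -0.531, 0.0]
wrist_force: [0.5, -0.9, -0.6]
opening: 0.998
time_s: 2.1
eef_pos: [0.5012, 0.206, 0.2556]
eef_rot: [0.0, 0.906, -0.422, -0.001]
wrist_force: [-0.5, -0.6, 0.6]
opening: 1.004
time_s: 2.6
eef_pos: [0.501, 0.2038, 0.2558]
eef_rot: [0.0, 0.987, -0.164, -0.0]
wrist_force: [-1.5, -0.4, 0.1]
opening: 0.998
t 2.6 pos [0.501  0.2038 0.2558] F [-1.5 -0.4  0.1] open 0.998 q [0.17 0.11 1.69 0.   1.34 0.5 ]
shift(now axes) [ -7.4   4.4 135.8] mm; rotvec [0.0004 0.0008 0.0028]
```

```bash
python3 -m pendant '[[[-0.0035,0.002,0.03,0,0,0,-1],[-0.004,0.0025,0.03,0,0,0,-1],[0,0,0.03,0,0,0,-1],[0,0,0.03,0,0,0,-1],[0,0,0.016,0,0,0,-1],[0,0,0,0,0,0,-1]]]'
python3 -c "
from go import *
delta(GP,GR)
snap('scene','s1');im,_=snap('top','t1')
im=np.load('s1.npz')['im'][190:290,270:400]
cv2.imwrite('pics/s1z.png',cv2.cvtColor(cv2.resize(im,None,fx=5,fy=5),cv2.COLOR_RGB2BGR))
print(proj('scene',[.4925,.202,.05]))"
```

```text
time_s: 3.2
eef_pos: [0.4905, 0.2015, 0.1174]
eef_rot: [0.001, 0.986, -0.166, -0.003]
wrist_force: [-0.3, -0.5, -0.8]
opening: 1.0
t 3.2 pos [0.4905 0.2015 0.1174] F [-0.3 -0.5 -0.8] open 1.0 q [0.17 0.26 1.82 0.   1.07 0.5 ]
shift(now axes) [ 2.1 -1.4 69.4] mm; rotvec [ 0.0029  0.0053 -0.0017]
(np.float64(337.83609699035935), np.float64(239.038414118406))
```

View pics/s1z.png

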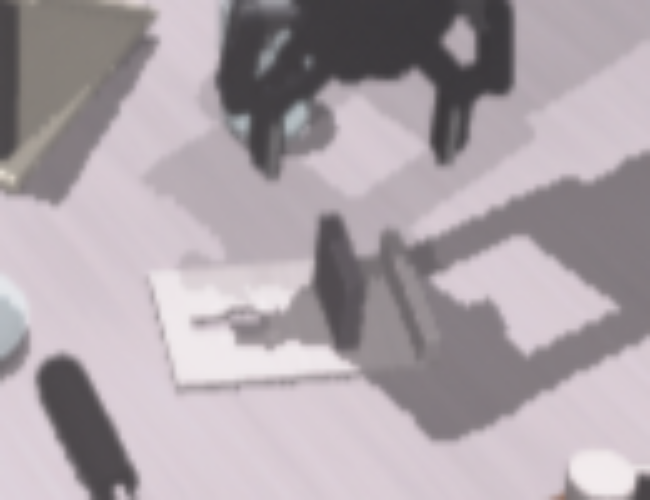

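View pics/t1.png

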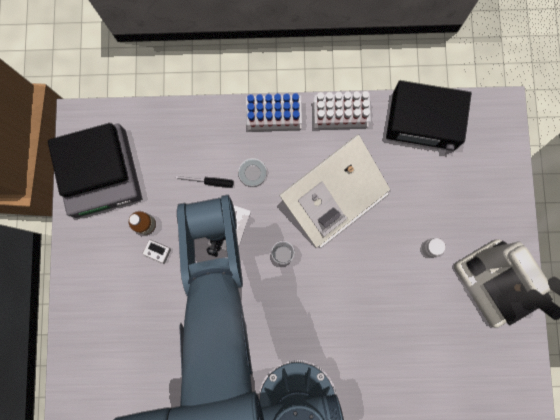

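The scene crop puts the bar's top middle at about (338,239) in the full picture. My measured point projects to the same place, so I'll descend and grip.

```bash
python3 -m pendant '[[[0.002,-0.0015,0.02,0,0,0,-1],[0,0,0.02,0,0,0,-1],[0,0,0.02,0,0,0,-1],[0,0,0.009,0,0,0,-1],[0,0,0,0,0,0,0],[0,0,0,0,0,0,0.5],[0,0,0,0,0,0,1],[0,0,0,0,0,0,1],[0,0,0,0,0,0,1],[0,0,0,0,0,0,1]]]'
python3 -m pendant '[[[0,0,0,0,0,0,1],[0,0,0,0,0,0,1],[0,0,0,0,0,0,1]]]'
python3 -c "
from go import *
delta(GP,GR)"
```

```text
time_s: 4.3
eef_pos: [0.4954, 0.2029, 0.0521]
eef_rot: [-0.0, 0.986, -0.164, 0.0]
wrist_force: [-2.1, 0.6, 6.2]
opening: 0.124
time_s: 4.6
eef_pos: [0.4955, 0.2029, 0.0521]
eef_rot: [-0.0, 0.986, -0.164, 0.0]
wrist_force: [-1.9, 0.6, 6.9]
opening: 0.124
t 4.6 pos [0.4955 0.2029 0.0521] F [-1.9  0.6  6.9] open 0.124 q [0.17 0.37 1.84 0.   0.93 0.5 ]
shift(now axes) [-2.5  1.9  4.1] mm; rotvec [-0.0005 -0.0006  0.0017]
```

```bash
python3 -m pendant '[[[0,0,-0.01,0,0,0,1],[0,0,-0.03,0,0,0,1],[0,0,-0.03,0,0,0,1],[0,0,-0.03,0,0,0,1],[0,0,-0.03,0,0,0,1],[0,0,-0.03,0,0,0,1],[0,0,-0.03,0,0,0,1],[0,0,0,0,0,0,1]]]'
cat > m3.py <<'E'
from h import *
z=np.load('top0.npz'); im=z['im'].astype(np.float32)
n=np.array([-0.46017401,-0.34388945,0.81852301]); c=np.array([0.62926408,-0.14103997,0.09456842])
X=np.array([-n[0]*n[2],-n[1]*n[2],1-n[2]**2]);X/=np.linalg.norm(X);Y=np.cross(n,X)
def edge(p,q,k=40):
    pts=[];p=np.array(p,float);q=np.array(q,float);dv=(q-p)/np.linalg.norm(q-p);nv=np.array([-dv[1],dv[0]])
    g=im[...,0]-im[...,2]
    for t in np.linspace(.1,.9,k):
        o=p+(q-p)*t; ss=np.arange(-4,4.01,.25); L=(o+ss[:,None]*nv).astype(np.float32)
        pr=cv2.remap(g,L[:,0][None],L[:,1][None],cv2.INTER_LINEAR)[0]
        gr=abs(np.gradient(pr)); gr[gr<gr.max()*.4]=0; pts.append(o+nv*(gr*ss).sum()/gr.sum())
    pts=np.array(pts); l=cv2.fitLine(pts.astype(np.float32),cv2.DIST_HUBER,0,.01,.01).ravel()
    a=l[2:]; b=l[2:]+l[:2]*20
    A,B=[ray('top',*w,c,n) for w in(a,b)]
    res=[((Q-c)@X,(Q-c)@Y) for Q in(A,B)]; dd=np.subtract(res[1],res[0]); return np.round(res[0],4),'ang',np.degrees(np.arctan2(dd[1],dd[0])).round(2)
# zoom coords/3.3 + (190,120)
k=lambda u,v:(u/3.3+190,v/3.3+120)
print('uphill edge',edge(k(297,250),k(555,50)));print('right',edge(k(557,50),k(660,232)));print('left',edge(k(297,250),k(420,418)))
for P in([.66803672,-.17117182,.12203269],[.66867708,-.17149642,.11657376]): print('screw',(np.array(P)-c)@X,(np.array(P)-c)@Y,(np.array(P)-c)@n)
print(X,Y)
E
python3 m3.py; python3 -c "
from go import *
delta(GP,GR)
for n in('scene','top'): snap(n,n+'2')
im=np.load('scene2.npz')['im'][120:300,250:450]
cv2.imwrite('pics/s2z.png',cv2.cvtColor(cv2.resize(im,None,fx=4,fy=3.3),cv2.COLOR_RGB2BGR))"
```

```text
time_s: 5.4
eef_pos: [0.4974, 0.2031, 0.2461]
eef_rot: [-0.001, 0.986, -0.164, 0.004]
wrist_force: [1.5, 0.2, -3.3]
opening: 0.127
uphill edge (array([0.0914, 0.013 ]), 'ang', np.float64(-89.95))
right (array([-0.0171, -0.1245]), 'ang', np.float64(-179.85))
left (array([-0.0152,  0.1651]), 'ang', np.float64(-179.77))
screw 0.026435366801956697 -0.047346630952641425 0.015000001044748794
screw 0.023560169279795182 -0.0479899772139082 0.010348690716195891
[0.6556662  0.48998137 0.57447375] [-5.98616485e-01  8.01035764e-01 -2.77555756e-17]
t 5.4 pos [0.4974 0.2031 0.2461] F [ 1.5  0.2 -3.3] open 0.127 q [ 0.17  0.1   1.72 -0.    1.31  0.5 ]
shift(now axes) [ -5.7   3.4 198. ] mm; rotvec [-0.0039 -0.0073  0.0017]
```

View pics/s2z.png

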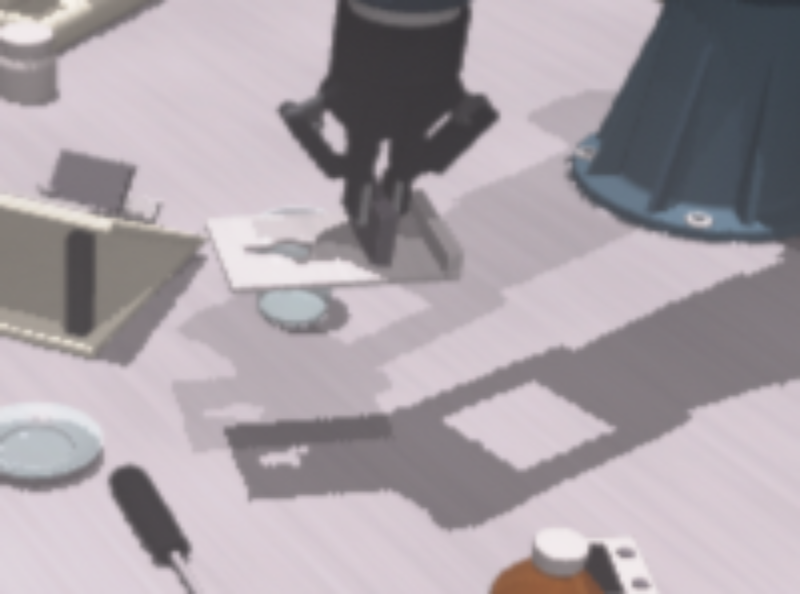

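```bash
cat >> go.py <<'E'
n=np.array([-0.46017401,-0.34388945,0.81852301]); c=np.array([0.62926408,-0.14103997,0.09456842])
X=np.array([0.6556662,0.48998137,0.57447375]);Y=np.cross(n,X)
HR=frame(X,-n)
SX,SY=.0264,-.0470
def tgt(gap,b=.001,dx=0.):  # gap: back face above face; dx: hole offset up slope from the screw
    return c+(SX+dx-.050)*X+(SY+b)*Y+(gap+.0521)*n
def face():
    p,r,o=cur(); h=p-.0521*n-c   # approx hole in face coords
    h=p+r.apply([.05,.001,.0521])-c
    print('hole rel screw: x %.1f y %.1f z %.1f mm'%tuple(1e3*np.array([h@X-SX,h@Y-SY,h@n])),'rot',(HR.inv()*r).as_rotvec().round(3))
    print('F face',[round(float(o['wrist_force']@a),1) for a in(X,Y,n)],'t',o['time_s'],'open',round(o['opening'],3))
E
python3 -c "
from go import *
delta(tgt(.155),HR);print(tgt(.155),tgt(0.03))"
```

```text
t 5.5 pos [0.4949 0.2026 0.2411] F [-0.4 -0.1 -4.1] open 0.125 q [ 0.17  0.11  1.72 -0.    1.31  0.5 ]
shift(now axes) [198.5 421.7  -9.4] mm; rotvec [ 0.2971  0.5621 -0.9403]
[ 0.54602468 -0.26067068  0.25052696] [ 0.60354643 -0.2176845   0.14821158]
```

```bash
python3 -m pendant '[[[0,0.01,-0.01,0,0,0,1],[0.01,0.025,-0.01,0,0,0,1],[0.015,0.03,0,0,0,0,1],[0.015,0.03,0,0,0,0,1],[0.015,0.03,0,0,0,0,1],[0.015,0.03,0,0,0,0,1],[0.015,0.03,0,0,0,0,1],[0.015,0.03,0,0,0,0,1],[0.015,0.03,0,0,0,0,1],[0.015,0.03,0,0,0,0,1]]]'
python3 -m pendant '[[[0.015,0.03,0,0,0,0,1],[0.015,0.03,0,0,0,0,1],[0.015,0.03,0,0,0,0,1],[0.015,0.03,0,0,0,0,1],[0.015,0.03,0,0,0,0,1],[0.008,0.02,0,0,0,0,1],[0,0,0,0,0,0,1]]]'
python3 -m pendant '[[[0,0,0,0.015,0.03,-0.05,1],[0,0,0,0.03,0.06,-0.1,1],[0,0,0,0.033,0.0625,-0.1045,1],[0,0,0,0.033,0.0625,-0.1045,1],[0,0,0,0.033,0.0625,-0.1045,1],[0,0,0,0.033,0.0625,-0.1045,1],[0,0,0,0.033,0.0625,-0.1045,1],[0,0,0,0.033,0.0625,-0.1045,1],[0,0,0,0.033,0.0625,-0.1045,1],[0,0,0,0.015,0.035,-0.06,1]]]'
python3 -c "
from go import *
delta(tgt(.155),HR);face()"
```

```text
time_s: 6.5
eef_pos: [0.5277, -0.1011, 0.2598]
eef_rot: [-0.0, 0.986, -0.164, -0.002]
wrist_force: [0.1, 0.1, -3.2]
opening: 0.127
time_s: 7.2
eef_pos: [0.5512, -0.2901, 0.2598]
eef_rot: [-0.0, 0.986, -0.166, -0.001]
wrist_force: [-0.1, -0.5, -3.0]
opening: 0.127
time_s: 8.2
eef_pos: [0.5515, -0.2864, 0.2602]
eef_rot: [-0.093, 0.904, 0.303, 0.286]
wrist_force: [-0.6, -0.5, -4.7]
opening: 0.125
t 8.2 pos [ 0.5515 -0.2864  0.2602] F [-0.6 -0.5 -4.7] open 0.125 q [-0.96  0.21  1.67  0.63  1.33 -1.78]
shift(now axes) [  3.6 -23.9  14.2] mm; rotvec [0.0021 0.0006 0.005 ]
hole rel screw: x -3.5 y -23.8 z 169.2 mm rot [-0.002 -0.001 -0.005]
F face [-3.4, -0.1, -3.3] t 8.2 open 0.125
```

```bash
python3 -m pendant '[[[0.002,-0.012,0.007,0.002,0,0.005,1],[0.002,-0.012,0.007,0,0,0,1],[0,0,0.02,0,0,0,1],[0,0,0.03,0,0,0,1],[0,0,0.03,0,0,0,1],[0,0,0.02,0,0,0,1],[0,0,0.01,0,0,0,1],[0,0,0,0,0,0,1],[0,0,0,0,0,0,1]]]'
python3 -c "
from go import *
delta(tgt(.035),HR);face()
for n_ in('scene','top'): snap(n_,n_+'3')
a=np.load('top3.npz')['im'][120:260,270:410]; b=np.load('scene3.npz')['im'][110:240,180:320]
cv2.imwrite('pics/3z.png',cv2.cvtColor(np.hstack([cv2.resize(a,(400,400)),cv2.resize(b,(400,400))]),cv2.COLOR_RGB2BGR))"
```

```text
time_s: 9.1
eef_pos: [0.5979, -0.2236, 0.1625]
eef_rot: [-0.094, 0.906, 0.299, 0.285]
wrist_force: [-0.5, -0.2, -3.5]
opening: 0.127
t 9.1 pos [ 0.5979 -0.2236  0.1625] F [-0.5 -0.2 -3.5] open 0.127 q [-0.82  0.33  1.74  0.69  1.1  -1.79]
shift(now axes) [-1.6 -1.4 11.3] mm; rotvec [ 0.0032  0.0022 -0.0023]
hole rel screw: x 1.5 y -1.7 z 46.2 mm rot [-0.003 -0.002  0.002]
F face [-2.5, 0.1, -2.5] t 9.1 open 0.127
```

View pics/3z.png

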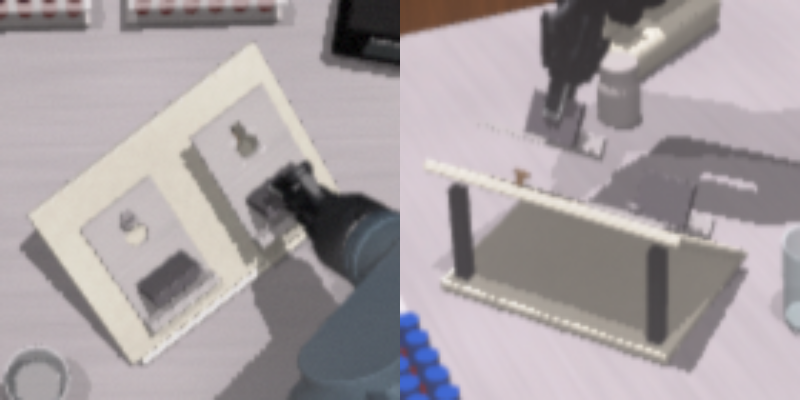

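```bash
cat > m4.py <<'E'
from go import *
im=np.load('top3.npz')['im'].astype(np.float32)
h=.0462+.005; c2=c+h*n
def edge(p,q,g,k=30):
    pts=[];p=np.array(p,float);q=np.array(q,float);dv=(q-p)/np.linalg.norm(q-p);nv=np.array([-dv[1],dv[0]])
    for t in np.linspace(.12,.88,k):
        o=p+(q-p)*t; ss=np.arange(-3,3.01,.25); L=(o+ss[:,None]*nv).astype(np.float32)
        pr=cv2.remap(g,L[:,0][None],L[:,1][None],cv2.INTER_LINEAR)[0]
        gr=abs(np.gradient(pr)); gr[gr<gr.max()*.4]=0; pts.append(o+nv*(gr*ss).sum()/gr.sum())
    pts=np.array(pts); l=cv2.fitLine(pts.astype(np.float32),cv2.DIST_HUBER,0,.01,.01).ravel()
    m=np.mean(pts,0); A,B=[ray('top',*w,c2,n) for w in(m,m+l[:2]*15)]
    r=[((Q-c)@X,(Q-c)@Y) for Q in(A,B)]; dd=np.subtract(r[1],r[0]); return np.round(r[0],4),np.degrees(np.arctan2(dd[1],dd[0])).round(1)
k=lambda u,v:(u/2.857+270,v/2.857+120)
g=im[...,0]-im[...,2]
L=edge(k(192,138),k(245,235),g);T=edge(k(192,135),k(265,85),g);Rr=edge(k(265,85),k(310,155),g)
print('left',L,'top',T,'right',Rr)
print('hole rel screw: x',1e3*(T[0][0]-.045-SX),'y from left',1e3*(L[0][1]-.045-SY),'y from right',1e3*(Rr[0][1]+.045-SY))
a=im[140:185,325:395].astype(np.uint8); cv2.imwrite('pics/4z.png',cv2.cvtColor(cv2.resize(a,None,fx=11,fy=11,interpolation=0),cv2.COLOR_RGB2BGR))
for nm,dx,dy in(('hole',0,0),('slotend',.029,0)):
  print(nm,proj('top',c2+(SX+.0015+dx)*X+(SY-.0017)*Y))
E
python3 m4.py
```

```text
left (array([ 0.0108, -0.0024]), np.float64(-179.6)) top (array([ 0.076 , -0.0521]), np.float64(-91.3)) right (array([ 0.0223, -0.0971]), np.float64(-174.2))
hole rel screw: x 4.6 y from left -0.3999999999999976 y from right -5.100000000000008
hole (np.float64(356.0364272064372), np.float64(171.13930196059746))
slotend (np.float64(351.4096322119626), np.float64(163.37596991817605))
```

View pics/4z.png

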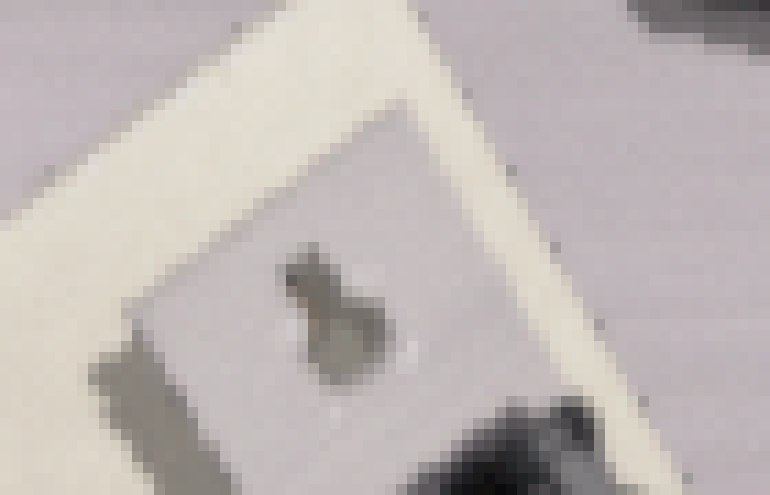

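```bash
python3 -m pendant '[[[-0.0015,-0.0015,0.01,0.003,0.002,-0.002,1],[0,0,0.01,0,0,0,1],[0,0,0.005,0,0,0,1],[0,0,0,0,0,0,1],[0,0,0,0,0,0,1]]]'
python3 -c "
from go import *
delta(tgt(0),HR);face()
snap('top','top4');snap('scene','scene4')
a=np.load('top4.npz')['im'][145:190,325:395]; b=np.load('scene4.npz')['im'][140:190,190:260]
cv2.imwrite('pics/5z.png',cv2.cvtColor(np.vstack([cv2.resize(a,None,fx=6.2,fy=6.2),cv2.resize(b,None,fx=6.2,fy=6.2)]),cv2.COLOR_RGB2BGR))"
```

```text
time_s: 9.7
eef_pos: [0.6075, -0.2147, 0.1402]
eef_rot: [-0.095, 0.905, 0.3, 0.286]
wrist_force: [0.0, 0.3, -3.5]
opening: 0.127
t 9.7 pos [ 0.6075 -0.2147  0.1402] F [ 0.   0.3 -3.5] open 0.127 q [-0.8   0.38  1.74  0.71  1.06 -1.81]
shift(now axes) [ 0.5  0.1 20.6] mm; rotvec [-0.0006  0.0001 -0.001 ]
hole rel screw: x -0.5 y 0.0 z 20.6 mm rot [ 0.001 -0.     0.001]
F face [-1.9, 0.3, -3.0] t 9.7 open 0.127
```

View pics/5z.png

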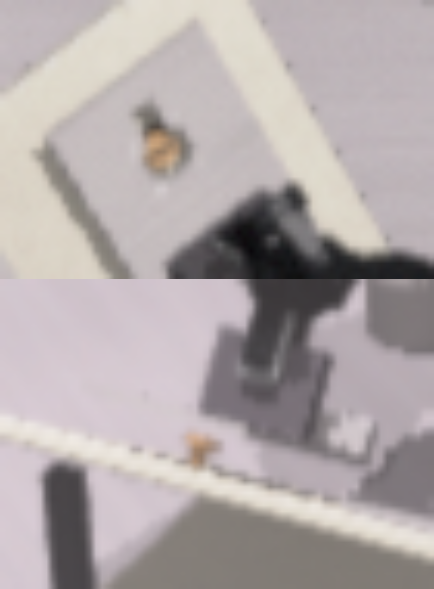

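The screw head shows orange inside the wide hole, so I'll descend in small steps and watch the force.

```bash
python3 -m pendant '[[[0.0005,0,0.003,0,0,0,1],[0,0,0.003,0,0,0,1],[0,0,0.002,0,0,0,1],[0,0,0,0,0,0,1]]]'
python3 -c "
from go import *
face()"
python3 -m pendant '[[[0,0,0.002,0,0,0,1],[0,0,0.002,0,0,0,1],[0,0,0,0,0,0,1],[0,0,0,0,0,0,1]]]'
python3 -c "
from go import *
face()"
```

```text
time_s: 10.2
eef_pos: [0.6115, -0.2115, 0.1339]
eef_rot: [-0.095, 0.905, 0.3, 0.286]
wrist_force: [0.1, 0.7, -4.3]
opening: 0.124
hole rel screw: x -0.0 y 0.2 z 12.5 mm rot [ 0.001 -0.     0.001]
F face [-2.0, 0.6, -3.8] t 10.2 open 0.124
time_s: 10.6
eef_pos: [0.6134, -0.2104, 0.1309]
eef_rot: [-0.095, 0.905, 0.3, 0.286]
wrist_force: [0.4, -0.6, -4.0]
opening: 0.127
hole rel screw: x 0.1 y -0.1 z 8.8 mm rot [ 0.    -0.     0.001]
F face [-2.3, -0.7, -3.3] t 10.6 open 0.127
```

```bash
python3 -m pendant '[[[0,0,0.002,0,0,0,1],[0,0,0.002,0,0,0,1],[0,0,0.001,0,0,0,1],[0,0,0,0,0,0,1],[0,0,0,0,0,0,1]]]'
python3 -c "
from go import *
face()"
python3 -m pendant '[[[0,0,0.001,0,0,0,1],[0,0,0.001,0,0,0,1],[0,0,0.001,0,0,0,1],[0,0,0,0,0,0,1]]]'
python3 -c "
from go import *
face()"
```

```text
time_s: 11.1
eef_pos: [0.6157, -0.2087, 0.1268]
eef_rot: [-0.095, 0.905, 0.3, 0.286]
wrist_force: [-0.0, -0.5, -4.4]
opening: 0.128
hole rel screw: x 0.1 y -0.1 z 3.8 mm rot [ 0.    -0.     0.001]
F face [-2.7, -0.4, -3.4] t 11.1 open 0.128
time_s: 11.5
eef_pos: [0.617, -0.2076, 0.1243]
eef_rot: [-0.095, 0.905, 0.3, 0.286]
wrist_force: [-0.0, -0.3, -4.4]
opening: 0.121
hole rel screw: x 0.0 y 0.0 z 0.7 mm rot [ 0.    -0.     0.001]
F face [-2.7, -0.2, -3.5] t 11.5 open 0.121
```

```bash
python3 -m pendant '[[[0,0,0.001,0,0,0,1],[0,0,0.001,0,0,0,1],[0,0,0,0,0,0,1]]]'
python3 -c "
from go import *
face()"
python3 -m pendant '[[[0,0,0.001,0,0,0,1],[0,0,0,0,0,0,1],[0,0,0,0,0,0,1]]]'
python3 -c "
from go import *
face()"
```

```text
time_s: 11.8
eef_pos: [0.6176, -0.2074, 0.1237]
eef_rot: [-0.095, 0.905, 0.301, 0.286]
wrist_force: [-9.5, -2.0, 5.5]
opening: 0.127
hole rel screw: x 0.2 y -0.2 z -0.0 mm rot [ 0. -0.  0.]
F face [-4.0, 4.1, 9.5] t 11.8 open 0.127
time_s: 12.1
eef_pos: [0.6176, -0.2074, 0.1237]
eef_rot: [-0.095, 0.905, 0.301, 0.286]
wrist_force: [-18.3, -2.3, 13.2]
opening: 0.124
hole rel screw: x 0.1 y -0.1 z -0.1 mm rot [ 0.001 -0.    -0.   ]
F face [-5.5, 9.1, 20.0] t 12.1 open 0.124
```

The plate is flat on the face: the contact force along the face normal is about 20 N and the hole is at z≈0. I'll ease off slightly and slide down the slope.

```bash
python3 -m pendant '[[[0,0,-0.0015,0,0,0,1],[0,0,0,0,0,0,1]]]'
python3 -c "
from go import *
face()"
python3 -m pendant '[[[-0.003,0,0,0,0,0,1],[-0.003,0,0,0,0,0,1],[-0.003,0,0,0,0,0,1],[0,0,0,0,0,0,1]]]'
python3 -c "
from go import *
face()"
```

```text
time_s: 12.3
eef_pos: [0.6179, -0.2077, 0.1238]
eef_rot: [-0.095, 0.905, 0.3, 0.286]
wrist_force: [-5.0, -1.8, 2.6]
opening: 0.129
hole rel screw: x 0.2 y -0.7 z 0.0 mm rot [-0.001  0.     0.001]
F face [-2.7, 1.5, 5.0] t 12.3 open 0.129
time_s: 12.7
eef_pos: [0.6123, -0.2123, 0.1187]
eef_rot: [-0.094, 0.905, 0.3, 0.286]
wrist_force: [-2.0, -1.4, 4.7]
opening: 0.126
hole rel screw: x -8.5 y -1.1 z 0.0 mm rot [-0.002  0.001  0.001]
F face [0.7, 0.1, 5.2] t 12.7 open 0.126
```

```bash
python3 -m pendant '[[[-0.003,0,0,0,0,0,1],[-0.003,0,0,0,0,0,1],[-0.002,0,0,0,0,0,1],[0,0,0,0,0,0,1]]]'
python3 -c "
from go import *
face()"
python3 -m pendant '[[[-0.002,0,0,0,0,0,1],[-0.002,0,0,0,0,0,1],[-0.002,0,0,0,0,0,1],[0,0,0,0,0,0,1]]]'
python3 -c "
from go import *
face()"
```

```text
time_s: 13.1
eef_pos: [0.607, -0.2163, 0.1141]
eef_rot: [-0.094, 0.905, 0.3, 0.286]
wrist_force: [-0.5, -0.7, 5.0]
opening: 0.123
hole rel screw: x -16.6 y -1.1 z 0.1 mm rot [-0.002  0.001  0.001]
F face [2.2, -0.3, 4.6] t 13.1 open 0.123
time_s: 13.5
eef_pos: [0.6031, -0.2192, 0.1107]
eef_rot: [-0.094, 0.905, 0.3, 0.286]
wrist_force: [-1.0, -1.1, 5.0]
opening: 0.126
hole rel screw: x -22.6 y -1.1 z 0.1 mm rot [-0.002  0.001  0.001]
F face [1.7, -0.3, 5.0] t 13.5 open 0.126
```

```bash
python3 -m pendant '[[[-0.001,0,0,0,0,0,1],[-0.001,0,0,0,0,0,1],[-0.001,0,0,0,0,0,1],[0,0,0,0,0,0,1]]]'
python3 -c "
from go import *
face()"
python3 -m pendant '[[[-0.001,0,0,0,0,0,1],[-0.001,0,0,0,0,0,1],[0,0,0,0,0,0,1]]]'
python3 -c "
from go import *
face()"
```

```text
time_s: 13.9
eef_pos: [0.6013, -0.2207, 0.109]
eef_rot: [-0.094, 0.905, 0.3, 0.286]
wrist_force: [0.2, -2.4, 5.6]
opening: 0.125
hole rel screw: x -25.5 y -1.2 z 0.0 mm rot [-0.002  0.001  0.   ]
F face [2.2, -2.1, 5.4] t 13.9 open 0.125
time_s: 14.2
eef_pos: [0.5999, -0.2218, 0.1079]
eef_rot: [-0.094, 0.905, 0.3, 0.286]
wrist_force: [0.2, -1.6, 4.7]
opening: 0.124
hole rel screw: x -27.5 y -1.2 z 0.1 mm rot [-0.002  0.001  0.   ]
F face [2.1, -1.5, 4.3] t 14.2 open 0.124
```

```bash
for i in 1; do python3 -m pendant '[[[-0.001,0,0,0,0,0,1],[-0.001,0,0,0,0,0,1],[0,0,0,0,0,0,1]]]'; done
python3 -c "
from go import *
face()"
python3 -m pendant '[[[-0.001,0,0,0,0,0,1],[-0.001,0,0,0,0,0,1],[0,0,0,0,0,0,1]]]'
python3 -c "
from go import *
face()"
```

```text
time_s: 14.5
eef_pos: [0.5995, -0.222, 0.1075]
eef_rot: [-0.095, 0.905, 0.3, 0.287]
wrist_force: [3.2, 3.7, 7.6]
opening: 0.128
hole rel screw: x -28.1 y -1.1 z 0.2 mm rot [-0.002  0.003  0.   ]
F face [8.3, 1.1, 3.5] t 14.5 open 0.128
time_s: 14.8
eef_pos: [0.5993, -0.2222, 0.1074]
eef_rot: [-0.095, 0.904, 0.3, 0.289]
wrist_force: [8.8, 6.1, 9.5]
opening: 0.124
hole rel screw: x -28.2 y -1.1 z 0.4 mm rot [-0.002  0.005 -0.   ]
F face [14.2, -0.4, 1.6] t 14.8 open 0.124
```

The slot end has stopped on the screw: force along the slope is 14 N and motion has halted. I'll relax, check with the camera, then release.

```bash
python3 -m pendant '[[[0.002,0,0,0,0,0,1],[0.001,0,0,0,0,0,1],[0,0,0,0,0,0,1]]]'
python3 -c "
from go import *
face()
snap('top','top5')
a=np.load('top5.npz')['im'][130:250,290:410]
cv2.imwrite('pics/6z.png',cv2.cvtColor(cv2.resize(a,(600,600)),cv2.COLOR_RGB2BGR))"
```

```text
time_s: 15.1
eef_pos: [0.5995, -0.222, 0.1075]
eef_rot: [-0.094, 0.905, 0.3, 0.287]
wrist_force: [0.3, -0.2, 4.3]
opening: 0.125
hole rel screw: x -28.1 y -1.1 z 0.1 mm rot [-0.002  0.001  0.   ]
F face [2.5, -0.3, 3.5] t 15.1 open 0.125
```

View pics/6z.png

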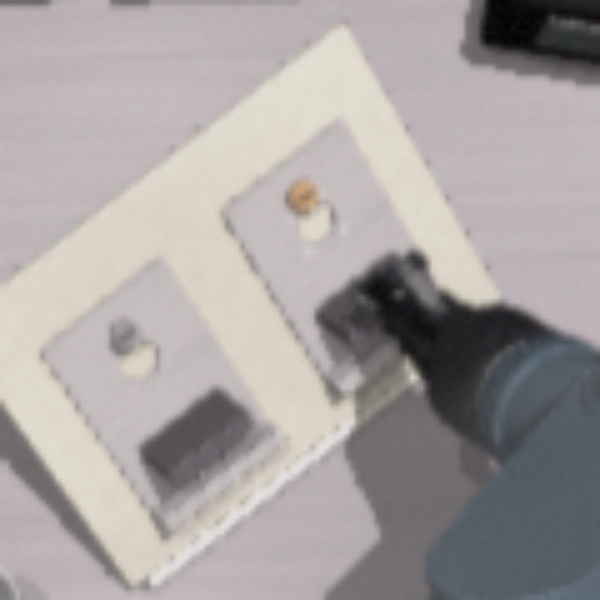

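The head sits over the slot end with the wide hole below it, just like the neighbouring plate. I'll let go with a partial opening and back off square to the face.

```bash
python3 -m pendant '[[[0,0,0,0,0,0,0.5],[0,0,0,0,0,0,0.3],[0,0,0,0,0,0,0.2],[0,0,0,0,0,0,0.2],[0,0,-0.004,0,0,0,0.2],[0,0,-0.01,0,0,0,0.2],[0,0,-0.02,0,0,0,0.2],[0,0,-0.03,0,0,0,0.2],[0,0,-0.03,0,0,0,0.2],[0,0,-0.03,0,0,0,0.2]]]'
python3 -m pendant '[[[0,0,-0.03,0,0,0,0.2],[0,0,-0.03,0,0,0,0.2],[-0.03,0,-0.03,0,0,0,0.2],[-0.03,0,-0.02,0,0,0,0.2],[-0.03,0,0,0,0,0,0.2],[0,0,0,0,0,0,0.2],[0,0,0,0,0,0,0.2],[0,0,0,0,0,0,0.2]]]'
python3 -c "
from go import *
face()
_,d=snap('top','top6');snap('scene','scene6')
C=cloud('top',d)
for u,v in[(350,178),(357,170),(362,182),(352,160),(345,175)]: print(u,v,((C[v,u]-c)@n).round(4))
a=np.load('top6.npz')['im'][130:250,290:410]; b=np.load('scene6.npz')['im'][120:240,180:300]
cv2.imwrite('pics/7z.png',cv2.cvtColor(np.hstack([cv2.resize(a,(400,400)),cv2.resize(b,(400,400))]),cv2.COLOR_RGB2BGR))"
```

```text
time_s: 16.15
eef_pos: [0.5408, -0.2646, 0.2097]
eef_rot: [-0.095, 0.905, 0.3, 0.286]
wrist_force: [0.8, 0.3, -0.3]
opening: 0.397
time_s: 16.95
eef_pos: [0.4325, -0.3456, 0.2472]
eef_rot: [-0.095, 0.905, 0.301, 0.286]
wrist_force: [-0.2, 0.0, 0.6]
opening: 0.399
hole rel screw: x -118.0 y -0.1 z 233.7 mm rot [-0.  0.  0.]
F face [0.3, 0.1, 0.6] t 16.95 open 0.399
350 178 0.003
357 170 0.0055
362 182 0.0114
352 160 0.0045
345 175 0.001
```

View pics/7z.png

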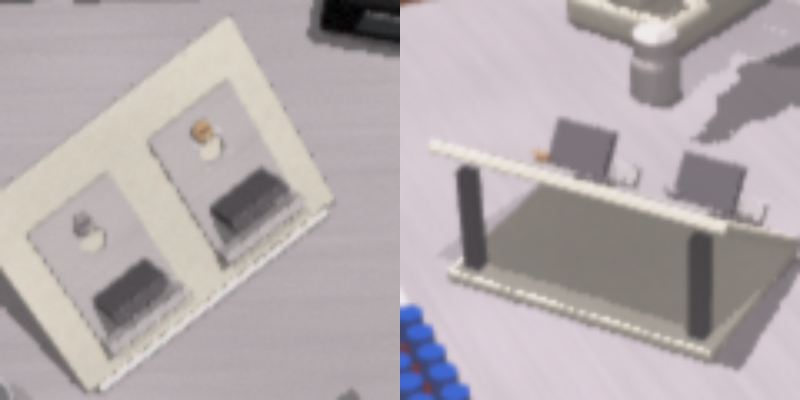

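Both plates look alike: flat, released, with the heads over the slot ends. I'll take one number from the plates' upper edges.

```bash
cat > m5.py <<'E'
import re
s=open('m4.py').read().split("k=lambda")[0].replace('top3','top6').replace('.0462+.005','.005')
exec(s)
g=im[...,0]-im[...,2]; k=lambda u,v:(u/3.333+290,v/3.333+130)
print('seat x .0264; loose top edge',edge(k(151,140),k(225,82),g),'left',edge(k(151,142),k(215,255),g),'hung top edge',edge(k(28,234),k(103,173),g))
E
python3 m5.py
```

```text
seat x .0264; loose top edge (array([ 0.0459, -0.0479]), np.float64(-90.5)) left (array([-0.024 , -0.0017]), np.float64(179.9)) hung top edge (array([0.0474, 0.0869]), np.float64(-90.2))
```

```bash
python3 -c "
from bench import ctrl
print(ctrl.hand_in())"
```

```text
the job is handed in; nothing more can be done
None
```

The loose holder now hangs on the free (right) screw, released and slid home, and the job is handed in. I handed in just after 17 s of robot time, well inside the 61 s limit; `hand_in` gives no verdict.

**What I did:** I gripped the holder by its bar, lifted it and turned it to the slope. I lowered the wide hole over the screw head, with no contact force until the plate met the face at about 20 N. Then I slid it down until the slot's end stopped on the screw at about 14 N, let go and backed off.

**Last checks:**
- **Home position:** in the top camera the plate's upper edge puts its origin about 50.5 mm below the window, where 50 mm is nominal. It is straight within 0.5° and within about 2 mm sideways.
- **Flatness:** three depth readings I expected to be on the front face gave 3 to 5.5 mm, against about 5 mm expected. Two others read 1 and 11 mm; they were single pixels and I did not check what they landed on. Flat contact was also felt by force.
- **Bystanders:** I felt no contact with any of them and saw none move in the pictures, but I did not measure their positions again.

**One disagreement:** the arm's own position put the stop 28 mm below where I started the slide, not the expected 25 mm. An earlier camera view had already shown the held plate about 3 mm higher than the arm position suggested. I went by the force stop and the final camera check.

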